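# Lock the specimen stand's arm and offer up its cover

## Robot

A 7-joint arm with a two-finger parallel gripper is mounted at the origin on the work surface. World frame = base frame: x ahead of the robot, y to its left, z up, the work surface at z = 0. Lengths are in m, angles in rad, forces in N, time in s.
With the tool pointing down it reaches from about 0.4 to 0.925 m from the base axis. Payload 4.1 kg.
Tool frame: the origin (TCP) lies between the finger pads; the fingertips stand 25 mm ahead of it and the grasp point (between the pads) lies 6 mm ahead of it; x points along the fingers, y is the direction in which the jaws open and shut, and the axes are right-handed (so a half turn about x gives the same grasp; the last joint's range is limited). The gripper opens to 85 mm and grips with 20 to 120 N. Pads are 22 mm wide; open, the fingers measure 114 mm over their backs; the gripper's body (76 mm by 85 mm) begins 54 mm behind the grasp point. The pads swing forward as they close: fully open they stand 13 mm farther back than shut.
Start: joints at [-1.428, 0.398, 0.045, 1.537, -0.019, 1.207, -0.051], TCP at [0.156, 0.631, 0.256] pointing down, gripper open.
Joint ranges: [-2.82, 2.82], [-0.49, 2.23], [-1.37, 1.46], [0, 2.46], [-1.36, 4.5], [0.23, 2], [-2.94, 2.94]. Speed limits (rad/s): [2.57, 2.57, 3.14, 3.14, 3.14, 3.14, 3.14].

## Interface

Orientations are given as a unit quaternion [x, y, z, w].
In Python, from plant import observe, capture, job_done gives the robot as it stands.
- The arm moves only by the tool jog_arm, never from a script. Its argument "rows" is a list of rows, each an object with "xyz": the shift along the tool's x, y, z in m, a list of three; "dr": the turn, a rotation vector about the tool's x, y, z in degrees, a list of three. In form: [{"xyz": [x, y, z], "dr": [wx, wy, wz]}, ...]. A call has 1 to 10 rows; each row is the pose to reach, as a shift and turn from the pose commanded when the call began, along the tool's axes at that moment; what a row does not reach only later rows make up. A row lasts 1/8 s, in which the tool goes at most 62.5 mm and 10.7 degrees, less where a joint would pass 70% of its speed; a pose out of reach is approached as far as the arm can. A call with a gripper value outside its range is refused whole. "jaw" is the finger opening in m, from 0 to 0.0854, set as the call begins (left out, the last holds). The fingers move at their own pace and stop on an object; "force" is the grip in N (left out, the last holds). Time passes only in rows, so rows that repeat a pose let the fingers close. It gives the time, the measured TCP pose, the force and the opening at its end, in the units of the state.
- observe(): the state, without advancing time (a new reading comes with each control period).
- capture(name): name is "scene" or "top" or "wrist"; returns a dict with "frame" (480x640x3 uint8, red, green, blue), "fov_y" (degrees; the focal length in pixels is half the picture's height over the tangent of half this angle, whatever the lens; pixels are square), "cx", "cy" (the principal point, pixels), "pose" (4x4, takes a point from camera to world coordinates); the wrist camera has in their place "T_tool_cam" (4x4, takes a point from camera to tool coordinates, whose origin is the TCP and whose axes are the tool frame's). Camera axes: x right, y up, looking along -z (the intrinsics and any distortion apply to the point x, -y, -z); pixel columns grow to the right and rows downward; lengths in m; the calibration is good to about 2 mm. A picture is of the moment at which its call begins: read the wrist's pose just before it. There is no depth.
- job_done(): hands the job in, once; it reports no verdict.
The state is a dict: "t": time; "qpos": joint angles; "qd": joint speeds; "tau": joint torques, N m; "tool_pos": TCP position; "tcp_rot": TCP orientation; "contact_force": force on the tool from outside, world axes, zero at the start; "wrist_torque": the same for the moment, N m; "gripper_width": opening from 0.0 (shut) to 1.0 (fully open).
Only numpy, scipy, OpenCV 4.12 (cv2) and the standard library are available. Lean on these libraries where they do the work, as an engineer would, in place of code of your own. Each camera call takes 0.05 s, during which the arm holds its last target.

## Task

Lock the swing arm of the specimen stand: take the longer of the two lock pins out of its wooden rest and drop it fully home through the fork and the arm's eye, and let go of it. Then pick up the cover plate by its handle and hold it level, about 15 mm above the stand's three pillars and touching nothing, turned so that each threaded hole shows whole through its hole in the cover seen from straight above; finish while still holding it there, so that a colleague can start the screws. Leave the shorter pin and everything else on the bench where it is.

Things in the scene. Friction and masses are not known exactly. Their poses are not given: they have to be found in the camera images.
- stand: Specimen stand, bolted down: grey base plate 160 x 110 x 12 mm (long side along its x), origin at the centre of its underside, z up. On it three steel pillars, 18 mm across, tops 92 mm above the bench, each with a dark 8 mm threaded hole in its top: two at the +x end (thread0, thread1), one at the middle of the -x end (thread2). Between them the fork, at the origin
- fork_hole (a point): Mouth of the 14 mm vertical through hole, in the top of the fork's upper lug, 52 mm above the bench; axes as the stand's. Dark steel fork: two lugs 34 x 34 mm at heights 12 to 22 and 42 to 52 mm, web on the +x side (x 17 to 31 mm, as high). The swing arm's eye (26 to 38 mm) lies between the lugs, hole in line; nothing here moves. The hole ends on the base plate at 12 mm
- clamp_top (a point): Top of the clamp with a pale piece of bone at the end of the stand's aluminium swing arm, which runs from the eye along the stand's +y. Point at stand x 0, y +99 mm, 67 mm above the bench; the clamp and bone span x -40 to +52, y +84 to +114 mm, nothing higher than 67 mm. Fixed
- thread0 (a point): Centre of the top of the pillar at stand x +55, y +35 mm: threaded hole, 8 mm, 92 mm above the bench
- thread1 (a point): The same for the pillar at stand x +55, y -35 mm
- thread2 (a point): The same for the pillar at stand x -55, y 0 mm
- long_pin_head (a point): Centre of the head of the longer steel lock pin. Head: upright cylinder 18 mm across, 30 mm high; below it a shank 10 mm across, 38 mm long, foot chamfered; about 70 g. z is up along the pin. It stands in an 18 mm deep hole of a fixed wooden rest block 50 x 50 x 22 mm, head's underside 42 mm above the bench. Fully home in the fork the head rests on the upper lug, this point 67 mm above the bench
- short_pin_head (a point): Centre of the head of the shorter lock pin, a bystander: same head, shank only 22 mm, in an equal rest block; its head's underside is 26 mm above the bench. Leave it alone
- cover_grip (a point): Cover plate, flat on the bench at the start: aluminium, 140 x 100 x 5 mm (long side along its x), about 0.28 kg. This point is the centre of its black bridge handle's grip bar, above the plate's centre: bar 60 mm long along x, 12 mm thick along y, from 25 to 45 mm above the plate's underside (point at 35 mm), on two legs. z is up out of the plate
- cover_hole0 (a point): Centre, at the plate's underside, of the cover's 16 mm hole at x +55, y +35 mm from the cover's centre; belongs over thread0
- cover_hole1 (a point): The same for the hole at x +55, y -35 mm; belongs over thread1
- cover_hole2 (a point): The same for the lone hole at x -55, y 0 mm; belongs over thread2
- dish: White ceramic dish with three screws, 68 mm across, 23 mm high; origin under its centre; bystander
- screwdriver: Screwdriver lying on the bench, 170 mm long along its x; bystander
- brush: Brush lying on the bench along its x; bystander
- long_bone: Long brown bone, 160 mm along its x, 26 mm high; bystander
- jawbone: Half of a pale animal jawbone with teeth, lying flat, about 125 x 70 mm, 18 mm high; bystander
- specimen_box: Clear box with white lid and a bone in it, 94 x 124 x 56 mm; bystander
- jar: Amber jar, 60 mm across, 80 mm high; bystander
Things that resemble listed ones, but are neither listed nor needed, are in the scene too. Leave any yellow look-alike of the part that bears cover_grip alone.

How it is judged:
On the way:
1. the longer pin is fully home through fork and eye, and let go (horizontal distance between long_pin_head and fork_hole below 0.005 m and z of long_pin_head in the frame of stand below 0.07 m and angle between long_pin_head's own z axis and vertical below 0.15 rad and contact force between the fingers and long_pin below 0.1 N), for 0.2 s.
At the end, for the whole second after the job is handed in: Longer pin in the fork hole, head within 3 mm of the upper lug, not held. Cover gripped, level within 0.12 rad, still, underside 5 to 30 mm above all pillar tops, each hole centre within 4 mm in plan of its threaded hole, touching neither stand nor pin (all of step 1 and horizontal distance between cover_hole0 and thread0 below 0.004 m and z of cover_hole0 in the frame of stand between 0.097 and 0.122 m and horizontal distance between cover_hole1 and thread1 below 0.004 m and z of cover_hole1 in the frame of stand between 0.097 and 0.122 m and horizontal distance between cover_hole2 and thread2 below 0.004 m and z of cover_hole2 in the frame of stand between 0.097 and 0.122 m and angle between cover_grip's own z axis and vertical below 0.12 rad and contact force between the fingers and cover above 1 N and contact force between cover and stand below 0.1 N and contact force between cover and long_pin below 0.1 N and linear speed of cover below 0.02 m/s); the arm keeps its last pose, push and grip.
It fails at once if a bystander is pushed more than 20 mm, or the shorter pin is taken (distance of any of short_pin_head, dish, screwdriver, brush, long_bone, jawbone, specimen_box, jar from where it was at the start of the episode above 0.02 m).
It also fails if it takes over 69 s, if anything falls off the work surface, if the arm or the gripper's body presses on something with over 40 N, if the wrist force passes 120 N, or if a joint passes its speed limit or range.

## Working session

There is one attempt and no reset: what is moved stays moved. The work goes in short steps, Python scripts to look and compute and a tool call to move; the robot and the scene stay as the last step left them, time stands still between calls to the robot, and variables do not carry over. Pictures are saved under pics/ and viewed, and the job is handed in when it is done.

Besides the shell and the picture viewer there is one more tool, called after ">>>" by a JSON object that holds its "fn" and its "kwargs", one argument or row to a line. jog_arm: Moves the arm, as the interface text tells. Its arguments: {"type":"object","properties":{"rows":{"type":"array"},"jaw":{"type":"number"},"force":{"type":"number"}},"required":["rows"]}

```bash
ls; mkdir -p pics
cat > h.py <<'E'
import numpy as np, cv2, json
from plant import observe, capture
from scipy.spatial.transform import Rotation as R
def grab(n, fn):
    o=observe(); c=capture(n); 
    cv2.imwrite(f'pics/{fn}.png', c['frame'][:,:,::-1])
    d={k:(np.array(v).tolist() if not np.isscalar(v) else v) for k,v in c.items() if k!='frame'}
    d['o']={k:(np.array(v).tolist()) for k,v in o.items()}
    json.dump(d,open(f'pics/{fn}.json','w'),default=str); return d
E
python3 - <<'E'
from h import *
for n in ['scene','top','wrist']:
    d=grab(n,n+'0'); print({k:v for k,v in d.items() if k!='o'})
print(d['o'])
E
```

```text
pics
{'fov_y': 49.30342249211432, 'cx': 321.2838599716265, 'cy': 239.28913255893553, 'pose': [[-0.789796793799565, -0.5317228571100251, 0.30576433364713995, 1.034794266256086], [0.6132837044197833, -0.6928649656753412, 0.3792377054471988, 0.6082597892708361], [0.010204038272934486, 0.48704100706866593, 0.8733194919595373, 1.4556459862003652], [0.0, 0.0, 0.0, 1.0]]}
{'fov_y': 48.15130824966237, 'cx': 319.2241827623883, 'cy': 237.75670830666178, 'pose': [[-0.017926831221098147, 0.9981714315280985, -0.05772713403172676, 0.46075399730238287], [-0.9998197551955857, -0.018257595313374522, -0.005207430653591614, -0.009226851539449243], [-0.0062518671618310455, 0.05762337628532133, 0.9983188171433367, 1.334999266077243], [0.0, 0.0, 0.0, 1.0]]}
{'fov_y': 62.104999886177275, 'cx': 320.3006327292791, 'cy': 235.50815648386893, 'T_tool_cam': [[0.0013671211147231821, 0.26483948598831103, -0.9642915418281466, -0.11644865706304186], [0.9999987390102623, 0.00041713708422104115, 0.001532310196320914, -0.0007195910629708147], [0.0008080580068654853, -0.964292420720032, -0.2648385817515216, -0.066358249
[... 211 characters left out ...]
.0022169912099453837, -0.002783111828227912, -0.00021469984501538896, -0.0038044752277389803, 0.00033730307859975535, 0.0008637054067386767, 0.0005080565927942316], 'tau': [0.0033153415279230103, -47.626140117645264, 1.369834654033184, -25.494709610939026, 0.011972975044045597, 0.00512328595505096, -5.3913034037123e-06], 'tool_pos': [0.15550175715811554, 0.6305768896818371, 0.2553430014017886], 'tcp_rot': [0.08459340145942107, 0.7019692979571777, -0.08586733981424612, 0.7019329463048852], 'contact_force': [-0.20637410804419112, -0.10152657479532155, -0.08097178652152737], 'wrist_torque': [0.017953002392405906, -0.01773292532639778, -0.0062540713501281625], 'gripper_width': 0.995670060555421}
```

View pics/top0.png

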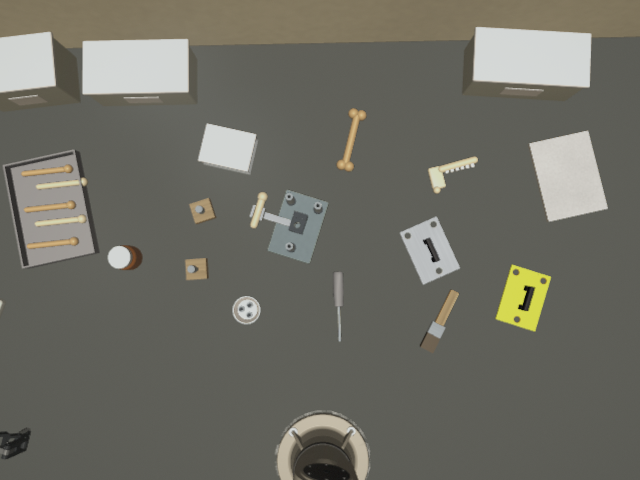

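View pics/scene0.png

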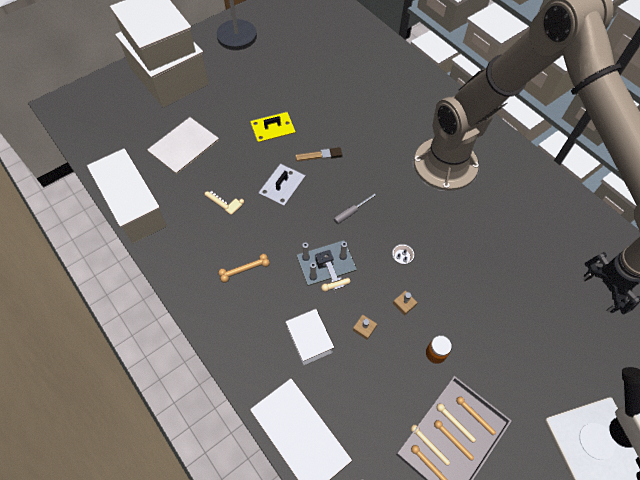

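View pics/wrist0.png

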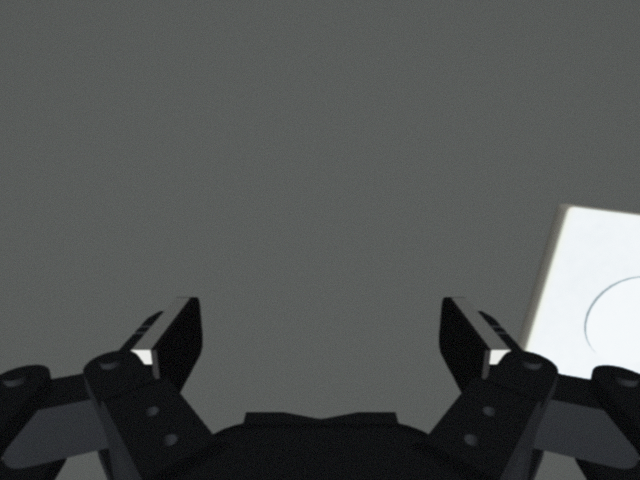

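The top view shows the stand near (298,226), two rest blocks at (202,210) and (196,269), the grey cover at (430,250), and a yellow look-alike at (524,298). I'll enlarge these.

Run:
```python
import cv2,numpy as np
t=cv2.imread('pics/top0.png'); s=cv2.imread('pics/scene0.png')
def crop(im,x,y,w,h,k): return cv2.resize(im[y:y+h,x:x+w],None,fx=k,fy=k,interpolation=cv2.INTER_CUBIC)
cv2.imwrite('pics/c_pins_top.png',np.hstack([crop(t,175,190,50,100,6), crop(s,345,280,80,66,9.0909)[:600,:500]]))
cv2.imwrite('pics/c_stand_top.png',crop(t,240,180,100,90,6))
cv2.imwrite('pics/c_cover_top.png',crop(t,390,210,80,80,7))
cv2.imwrite('pics/c_stand_scene.png',crop(s,285,230,100,75,8))
```

```text
(no output)
```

View pics/c_pins_top.png

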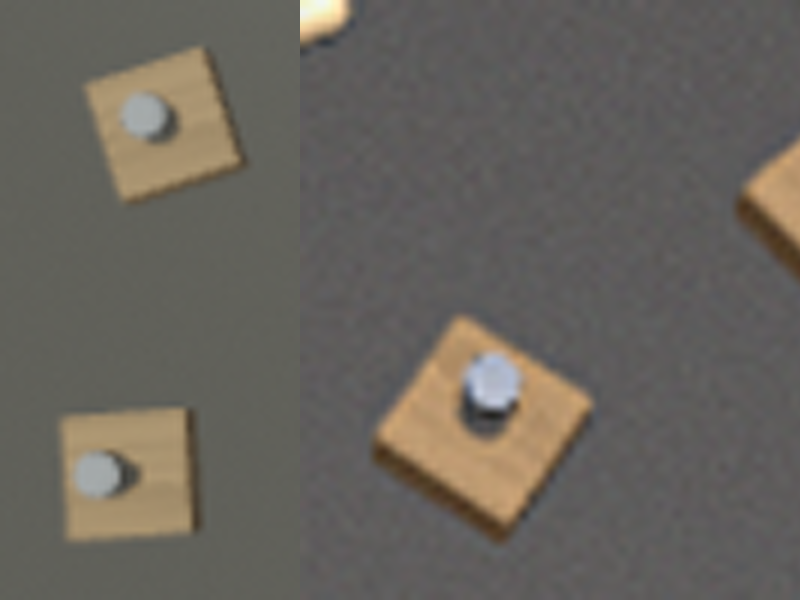

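View pics/c_stand_top.png

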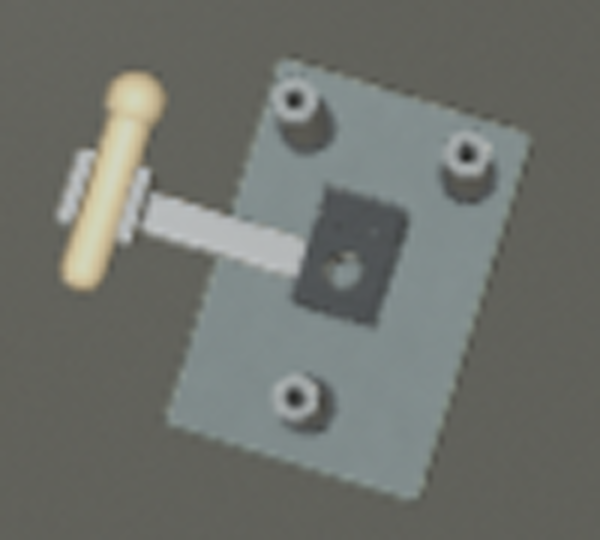

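View pics/c_cover_top.png

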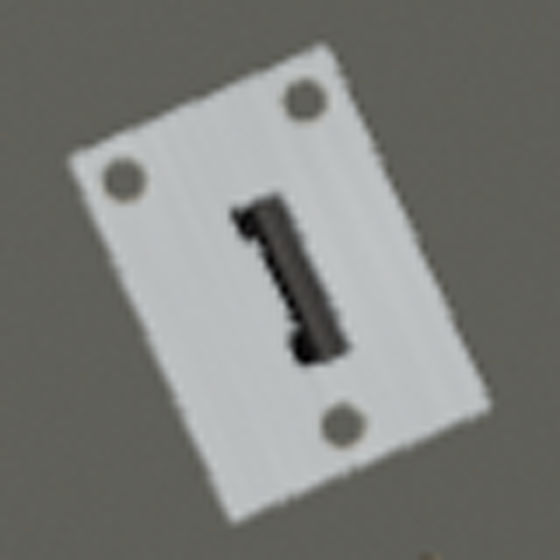

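View pics/c_stand_scene.png

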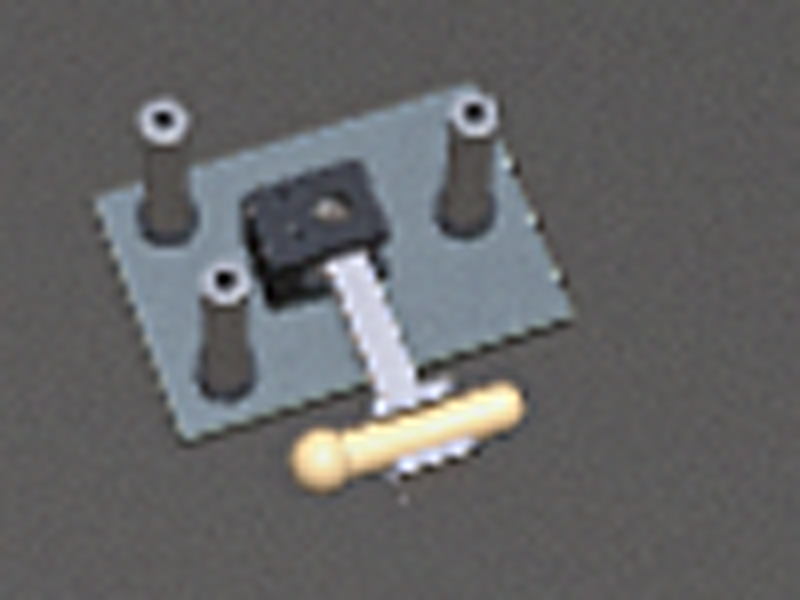

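```bash
cat >> h.py <<'E'
def ray(d,u,v,T=None):
    f=240/np.tan(np.radians(d['fov_y'])/2)
    p=np.array([(u-d['cx'])/f,-(v-d['cy'])/f,-1.])
    T=np.array(d['pose']) if T is None else T
    return T[:3,3],T[:3,:3]@p
def atz(d,u,v,z,T=None):
    o,r=ray(d,u,v,T); return o+r*(z-o[2])/r[2]
def proj(d,P,T=None):
    T=np.array(d['pose']) if T is None else T
    f=240/np.tan(np.radians(d['fov_y'])/2)
    q=T[:3,:3].T@(np.array(P)-T[:3,3]); return d['cx']+f*q[0]/-q[2], d['cy']-f*q[1]/-q[2]
def toolT(o):
    T=np.eye(4); T[:3,:3]=R.from_quat(o['tcp_rot']).as_matrix(); T[:3,3]=o['tool_pos']; return T
def wT(d): return toolT(d['o'])@np.array(d['T_tool_cam'])
def load(n): return json.load(open(f'pics/{n}.json'))
def fit(model,pts):
    "2d rigid fit: returns xy, yaw, residuals"
    m=np.array(model);p=np.array(pts);mc=m.mean(0);pc=p.mean(0);a=m-mc;b=p-pc
    th=np.arctan2((a[:,0]*b[:,1]-a[:,1]*b[:,0]).sum(),(a*b).sum())
    c,s=np.cos(th),np.sin(th);Q=np.array([[c,-s],[s,c]]);t=pc-Q@mc
    return t,th,p-(m@Q.T+t)
HOL=[(.055,.035),(.055,-.035),(-.055,0)]
E
python3 - <<'E'
from h import *
t=load('top0')
u=lambda x0,y0,k,x,y:(x0+(x+.5)/k-.5,y0+(y+.5)/k-.5)
th=[u(240,180,6,*p) for p in [(295,100),(467,154),(296,398)]]
P=[atz(t,*p,.092)[:2] for p in th]; x,a,r=fit(HOL,P); print('stand',x,np.degrees(a),r*1e3)
fh=atz(t,*u(240,180,6,344,269),.052); print('fork',fh)
ch=[u(390,210,7,*p) for p in [(124,180),(304,100),(343,425)]]
P=[atz(t,*p,.005)[:2] for p in ch]; x2,a2,r2=fit(HOL,P); print('cover',x2,np.degrees(a2),r2*1e3)
for n,p in [('B',(99,474)),('A',(145,115))]:
    for z in(.072,.056): print(n,z,atz(t,*u(175,190,6,*p),z))
s=load('scene0')
# scene
ts=[u(285,230,8,*p) for p in [(226,280),(163,121),(475,112)]]
P=[atz(s,*p,.092)[:2] for p in ts]; x,a,r=fit(HOL,P); print('stand sc',x,np.degrees(a),r*1e3)
im=cv2.imread('pics/scene0.png')
cv2.imwrite('pics/c_B.png',np.hstack([cv2.resize(im[280:330,380:430],None,fx=8,fy=8,interpolation=2),cv2.resize(im[300:350,340:390],None,fx=8,fy=8,interpolation=2)]))
cv2.imwrite('pics/c_cov.png',cv2.resize(im[155:215,250:320],None,fx=8,fy=8,interpolation=2))
print(observe()['t'])
E
```

```text
stand [0.56731976 0.05056454] -18.329778588423792 [[ 0.21537418 -0.00042606]
 [-0.08541769  0.05938325]
 [-0.12995649 -0.05895718]]
fork [0.56793998 0.05034708 0.052     ]
cover [ 0.50265967 -0.27412428] 22.756909382545388 [[-0.03721969 -0.04191409]
 [ 0.11371107  0.01798261]
 [-0.07649138  0.02393148]]
B 0.072 [0.46671243 0.29988109 0.072     ]
B 0.056 [0.46678792 0.30379695 0.056     ]
A 0.072 [0.60773221 0.28112907 0.072     ]
A 0.056 [0.60959417 0.28480737 0.056     ]
stand sc [0.56537381 0.05141241] -18.039741281591898 [[-0.02151684 -0.11331252]
 [ 0.26332762 -0.04945719]
 [-0.24181078  0.16276971]]
0.15
```

View pics/c_B.png

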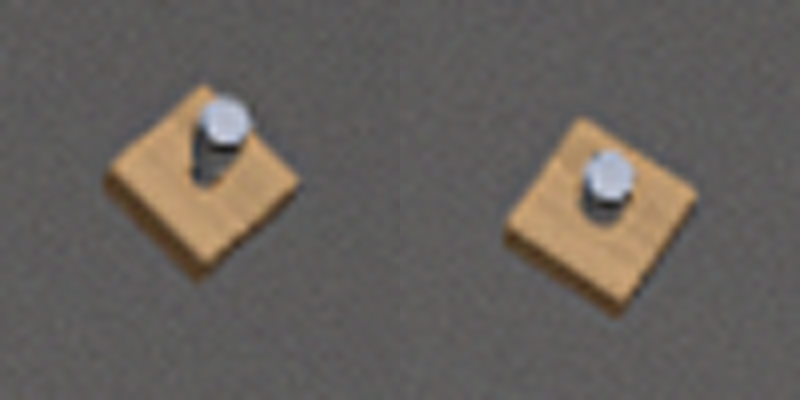

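View pics/c_cov.png

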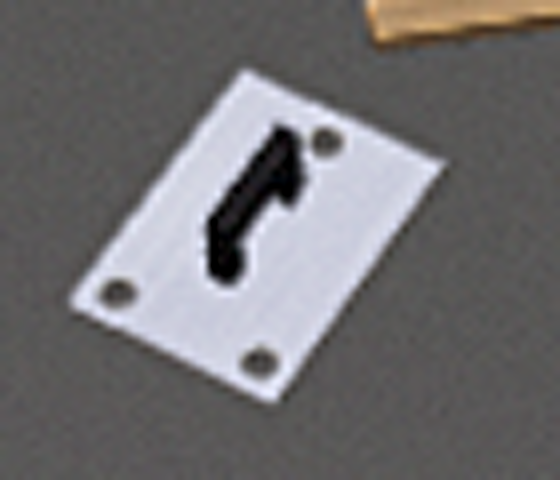

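Candidates: B at top (191.5,269) / scene (408,295), and A at top (199,209) / scene (366,322). The crop shows B's head standing much farther above its block, with a shift of 4.8 px against 3.3 px. That matches a head top at 72 mm, so B is the longer pin. The cover is the grey plate at top (430,250). Next I compute the approach.

```bash
cat >> h.py <<'E'
def down(a):
    a=np.radians(a);c,s=np.cos(a),np.sin(a)
    return np.array([[0,c,s],[0,s,-c],[-1,0,0]])
def to(xyz,a,grasp=False):
    o=observe(); T=toolT(o); Rm=down(a); x=np.array(xyz,float)
    if grasp: x=x-Rm[:,0]*.006
    d=T[:3,:3].T@(x-T[:3,3]); r=np.degrees(R.from_matrix(T[:3,:3].T@Rm).as_rotvec())
    print('xyz',np.round(d,4),'dr',np.round(r,2),'t',round(o['t'],2),'pos',np.round(o['tool_pos'],4),'yaw',round(np.degrees(np.arctan2(T[1,1],T[0,1])),2),'tilt',np.round(np.degrees(np.arccos(-T[2,0])),2),'F',np.round(o['contact_force'],1),'w',round(o['gripper_width']*85.4,1),'q',np.round(o['qpos'],2))
E
python3 - <<'E'
from h import *
s=load('scene0')
print('B sc',atz(s,380+226/8-.45,280+122/8-.45,.072))
P=[atz(s,250+(x+.5)/8-.5,155+(y+.5)/8-.5,.005)[:2] for x,y in [(118,292),(260,362),(326,142)]]
for o in (P,[P[1],P[0],P[2]]): print(fit(HOL,o))
to((.467,.300,.196),71.8-180); to((.467,.300,.196),71.8)
E
```

```text
B sc [0.46537325 0.30220966 0.072     ]
(array([ 0.50074175, -0.27225324]), np.float64(0.3917469154732061), array([[ 2.65818763e-02, -6.46177074e-02],
       [-2.67939247e-02,  6.45371508e-02],
       [ 2.12048489e-04,  8.05565955e-05]]))
(array([ 0.50074271, -0.27225556]), np.float64(0.3918834733996308), array([[-6.13453211e-05, -1.62696114e-04],
       [-1.46879060e-04,  7.28841762e-05],
       [ 2.08224381e-04,  8.98119379e-05]]))
xyz [ 0.0599 -0.2464  0.3816] dr [-1.7565e+02 -1.3000e-01  1.0000e-02] t 0.15 pos [0.1555 0.6307 0.2555] yaw 76.15 tilt 0.09 F [ 0.7 -0.4 -0.4] w 85.3 q [-1.43  0.4   0.05  1.54 -0.02  1.21 -0.05]
xyz [ 0.0599 -0.2464  0.3816] dr [4.35 0.01 0.08] t 0.15 pos [0.1555 0.6307 0.2555] yaw 76.15 tilt 0.09 F [ 0.7 -0.4 -0.4] w 85.3 q [-1.43  0.4   0.05  1.54 -0.02  1.21 -0.05]
```

>>> {"fn": "jog_arm", "kwargs": {
  "rows": [
    {"xyz": [0.06,-0.2465,0.3815],"dr": [-4.35,0,0]},
    {"xyz": [0.06,-0.2465,0.3815],"dr": [4.35,0,0]},
    {"xyz": [0.06,-0.2465,0.3815],"dr": [4.35,0,0]},
    {"xyz": [0.06,-0.2465,0.3815],"dr": [4.35,0,0]},
    {"xyz": [0.06,-0.2465,0.3815],"dr": [4.35,0,0]},
    {"xyz": [0.06,-0.2465,0.3815],"dr": [4.35,0,0]},
    {"xyz": [0.06,-0.2465,0.3815],"dr": [4.35,0,0]},
    {"xyz": [0.06,-0.2465,0.3815],"dr": [4.35,0,0]},
    {"xyz": [0.06,-0.2465,0.3815],"dr": [4.35,0,0]},
    {"xyz": [0.06,-0.2465,0.3815],"dr": [4.35,0,0]}
  ]
}}

```text
t: 1.4
tool_pos: [0.4659, 0.3021, 0.1962]
tcp_rot: [0.111, 0.699, -0.111, 0.698]
contact_force: [0.4, 1.0, -0.5]
gripper_width: 0.998
```

Run:
```python
from h import *
grab('wrist','wp1'); to((.467,.300,.196),71.8)
```

```text
xyz [ 0.0003 -0.0019  0.002 ] dr [ 0.18 -0.05 -0.04] t 1.45 pos [0.4657 0.3024 0.1963] yaw 71.98 tilt 0.07 F [-0.3  0.2 -0.9] w 85.4 q [-0.86  0.29  0.25  1.84 -0.09  1.02  0.68]
```

View pics/wp1.png

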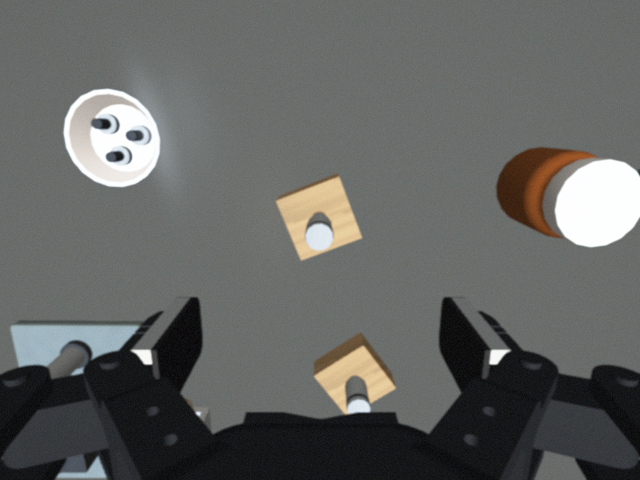

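The wrist view shows the long pin's head top at (319,237), with the dish, the jar and the short pin's block at (355,375).

Run:
```python
from h import *
d=load('wp1'); im=cv2.imread('pics/wp1.png')
cv2.imwrite('pics/c_wp1.png',cv2.resize(im[195:265,275:365],None,fx=8,fy=8,interpolation=2))
print(atz(d,319,237,.072,wT(d)))
```

```text
[0.46591666 0.30015066 0.072     ]
```

View pics/c_wp1.png

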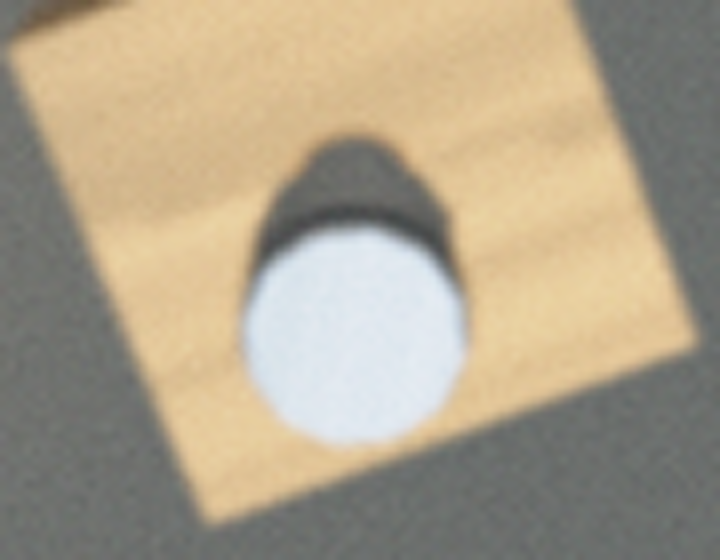

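Run:
```python
from h import *
to((.466,.3001,.065),71.8,True)
```

```text
xyz [ 0.1253 -0.0022  0.0011] dr [ 0.18 -0.05 -0.04] t 1.45 pos [0.4657 0.3024 0.1963] yaw 71.98 tilt 0.07 F [-0.3  0.2 -0.9] w 85.4 q [-0.86  0.29  0.25  1.84 -0.09  1.02  0.68]
```

>>> {"fn": "jog_arm", "kwargs": {
  "rows": [
    {"xyz": [0.03,-0.0022,0.001],"dr": [0,0,0]},
    {"xyz": [0.07,-0.0022,0.001],"dr": [0,0,0]},
    {"xyz": [0.1,-0.0022,0.001],"dr": [0,0,0]},
    {"xyz": [0.115,-0.0022,0.001],"dr": [0,0,0]},
    {"xyz": [0.1253,-0.0022,0.001],"dr": [0,0,0]},
    {"xyz": [0.1253,-0.0022,0.001],"dr": [0,0,0]},
    {"xyz": [0.1253,-0.0022,0.001],"dr": [0,0,0]}
  ]
}}

```text
t: 2.33
tool_pos: [0.468, 0.2987, 0.072]
tcp_rot: [0.112, 0.698, -0.111, 0.699]
contact_force: [0.6, 1.4, 0.1]
gripper_width: 1.0
```

>>> {"fn": "jog_arm", "kwargs": {
  "rows": [
    {"xyz": [0,0,0],"dr": [0,0,0]},
    {"xyz": [0,0,0],"dr": [0,0,0]},
    {"xyz": [0,0,0],"dr": [0,0,0]},
    {"xyz": [0,0,0],"dr": [0,0,0]},
    {"xyz": [0,0,0],"dr": [0,0,0]},
    {"xyz": [0,0,0],"dr": [0,0,0]},
    {"xyz": [0,0,0],"dr": [0,0,0]},
    {"xyz": [0,0,0],"dr": [0,0,0]}
  ],
  "jaw": 0.005,
  "force": 40
}}

```text
t: 3.32
tool_pos: [0.4676, 0.2986, 0.0712]
tcp_rot: [0.112, 0.698, -0.111, 0.698]
contact_force: [1.2, 3.0, 1.2]
gripper_width: 0.194
```

>>> {"fn": "jog_arm", "kwargs": {
  "rows": [
    {"xyz": [-0.01,0,0],"dr": [0,0,0]},
    {"xyz": [-0.025,0,0],"dr": [0,0,0]},
    {"xyz": [-0.05,0,0],"dr": [0,0,0]},
    {"xyz": [-0.09,0,0],"dr": [0,0,0]},
    {"xyz": [-0.13,0,0],"dr": [0,0,0]},
    {"xyz": [-0.13,0,0],"dr": [0,0,0]},
    {"xyz": [-0.13,0,0],"dr": [0,0,0]},
    {"xyz": [-0.13,0,0],"dr": [0,0,0]}
  ]
}}

```text
t: 4.32
tool_pos: [0.4662, 0.2971, 0.1997]
tcp_rot: [0.111, 0.699, -0.113, 0.697]
contact_force: [-0.1, -0.3, -0.5]
gripper_width: 0.197
```

Run:
```python
from h import *
grab('wrist','wp2'); to((.5673,.0506,.25),71.8)
```

```text
xyz [-0.05   -0.2029  0.1729] dr [-0.   -0.09  0.16] t 4.38 pos [0.4664 0.2973 0.1997] yaw 71.8 tilt 0.18 F [-0.   0.8 -1. ] w 16.2 q [-0.86  0.29  0.26  1.84 -0.09  1.03  0.69]
```

View pics/wp2.png

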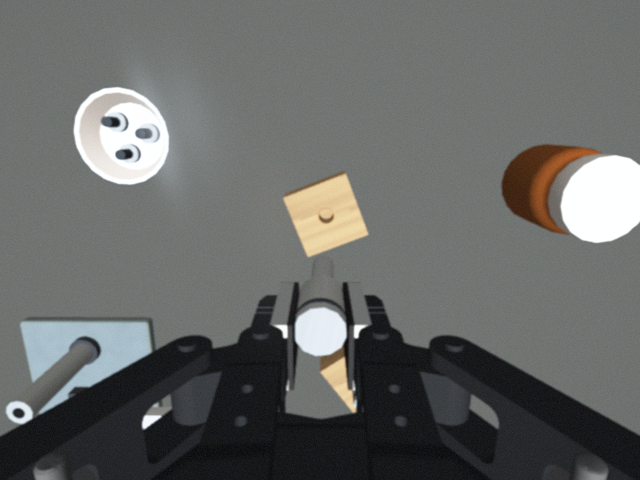

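Run:
```python
from h import *
d=load('wp2'); im=cv2.imread('pics/wp2.png'); Tc=np.array(d['T_tool_cam'])
cv2.imwrite('pics/c_wp2.png',cv2.resize(im[245:365,260:380],None,fx=5,fy=5,interpolation=2))
for x in (-.001,.029,.067,.12,.15): print(x,proj(d,(x,0,0),Tc),proj(d,(x,0,-.0015),Tc))
to((.5673,.0506,.20),71.8)
```

```text
-0.001 (np.float64(323.0079977657181), np.float64(338.6354978591493)) (np.float64(323.0125987861765), np.float64(334.46753388725955))
0.029 (np.float64(322.61679649499507), np.float64(299.6574648115007)) (np.float64(322.6195644258345), np.float64(296.157017692797))
0.067 (np.float64(322.2883604677686), np.float64(266.93315821706847)) (np.float64(322.28993318257267), np.float64(264.02663837381374))
0.12 (np.float64(321.9939654208948), np.float64(237.60058512776286)) (np.float64(321.9947330946033), np.float64(235.25239140742633))
0.15 (np.float64(321.87591353599726), np.float64(225.83827601672732)) (np.float64(321.8764290277719), np.float64(223.72085542601636))
xyz [-0.     -0.2028  0.1729] dr [-0.   -0.09  0.16] t 4.38 pos [0.4664 0.2973 0.1997] yaw 71.8 tilt 0.18 F [-0.   0.8 -1. ] w 16.2 q [-0.86  0.29  0.26  1.84 -0.09  1.03  0.69]
```

View pics/c_wp2.png

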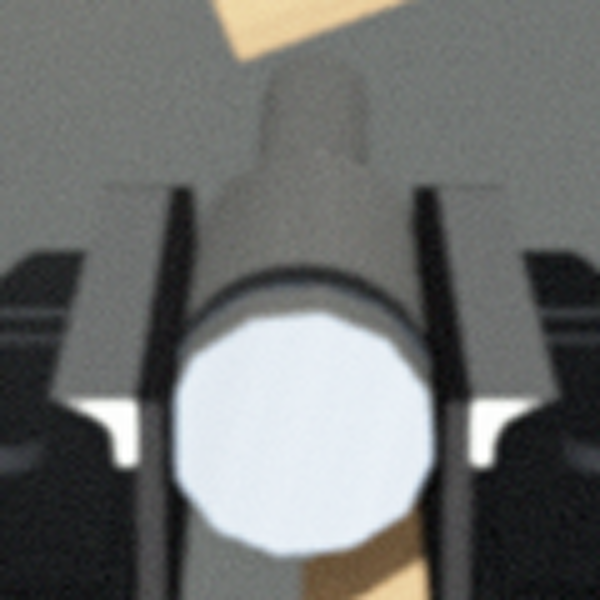

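The pin is held, with its head top at (320.6,331) and foot near (322.5,265), almost upright and about 1–2 mm toward tool −z. Next I go above the fork.

>>> {"fn": "jog_arm", "kwargs": {
  "rows": [
    {"xyz": [0,-0.04,0.035],"dr": [0,0,0]},
    {"xyz": [0,-0.08,0.07],"dr": [0,0,0]},
    {"xyz": [0,-0.12,0.103],"dr": [0,0,0]},
    {"xyz": [0,-0.16,0.137],"dr": [0,0,0]},
    {"xyz": [0,-0.19,0.162],"dr": [0,0,0]},
    {"xyz": [0,-0.203,0.173],"dr": [0,0,0]},
    {"xyz": [0,-0.203,0.173],"dr": [0,0,0]},
    {"xyz": [0,-0.203,0.173],"dr": [0,0,0]},
    {"xyz": [0,-0.203,0.173],"dr": [0,0,0]},
    {"xyz": [0,-0.203,0.173],"dr": [0,0,0]}
  ]
}}

```text
t: 5.62
tool_pos: [0.568, 0.0525, 0.201]
tcp_rot: [0.111, 0.698, -0.111, 0.698]
contact_force: [-0.7, 0.2, -2.1]
gripper_width: 0.193
```

Run:
```python
from h import *
grab('wrist','wp3'); to((.5673,.0506,.20),71.8)
im=cv2.imread('pics/wp3.png')
cv2.imwrite('pics/c_wp3.png',cv2.resize(im[170:330,220:420],None,fx=4,fy=4,interpolation=2))
```

```text
xyz [ 0.001  -0.0017 -0.0002] dr [ 0.08 -0.01 -0.02] t 5.67 pos [0.5681 0.0521 0.201 ] yaw 71.88 tilt 0.02 F [-0.3 -0.3 -0.7] w 16.6 q [-0.48  0.33  0.39  1.8  -0.14  1.04  1.22]
```

View pics/wp3.png

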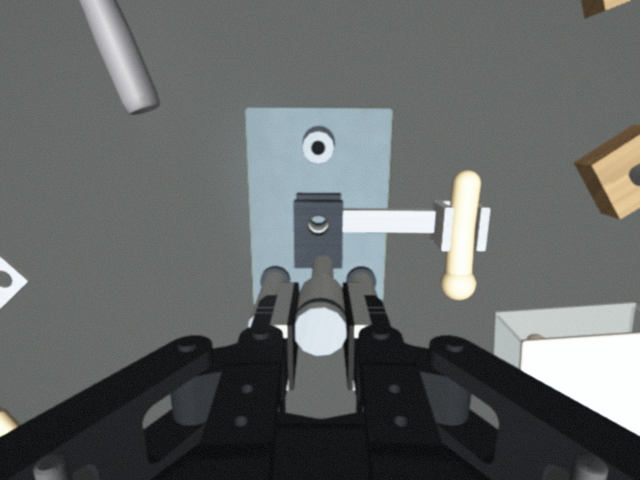

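View pics/c_wp3.png

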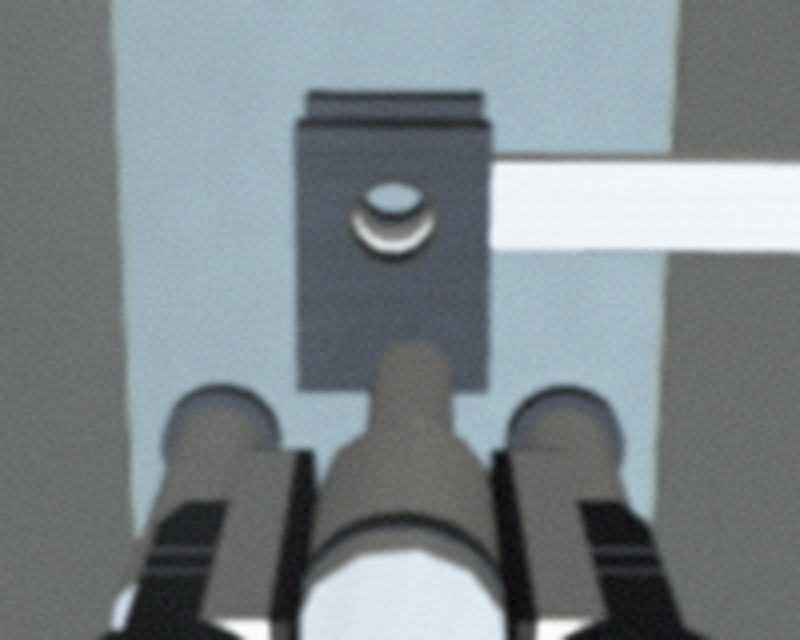

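The fork hole mouth is at (318.4,224.6) and the pin foot is at about (323,262). The pin needs to go about 2.5 mm toward tool −y. I'll lower it until the foot is just above the lug and look again.

>>> {"fn": "jog_arm", "kwargs": {
  "rows": [
    {"xyz": [0.02,-0.0025,0],"dr": [0,0,0]},
    {"xyz": [0.04,-0.0025,0],"dr": [0,0,0]},
    {"xyz": [0.06,-0.0025,0],"dr": [0,0,0]},
    {"xyz": [0.072,-0.0025,0],"dr": [0,0,0]},
    {"xyz": [0.072,-0.0025,0],"dr": [0,0,0]},
    {"xyz": [0.072,-0.0025,0],"dr": [0,0,0]},
    {"xyz": [0.072,-0.0025,0],"dr": [0,0,0]},
    {"xyz": [0.072,-0.0025,0],"dr": [0,0,0]}
  ]
}}

```text
t: 6.68
tool_pos: [0.5678, 0.0488, 0.1296]
tcp_rot: [0.112, 0.698, -0.112, 0.699]
contact_force: [-0.2, -0.1, -1.4]
gripper_width: 0.196
```

Run:
```python
from h import *
d=load('wp3'); print(atz(d,318.4,224.6,.052,wT(d)), 'th2',atz(d,318,147.5,.092,wT(d)))
grab('wrist','wp4'); to((.5673,.0506,.12),71.8)
im=cv2.imread('pics/wp4.png')
cv2.imwrite('pics/c_wp4.png',cv2.resize(im[200:350,240:400],None,fx=4,fy=4,interpolation=2))
```

```text
[0.56611873 0.05060601 0.052     ] th2 [0.5151136  0.06738327 0.092     ]
xyz [ 0.0094  0.0015 -0.0009] dr [ 0.    0.04 -0.03] t 6.72 pos [0.5677 0.0488 0.1294] yaw 71.8 tilt 0.05 F [-0.2 -0.2 -0.5] w 16.6 q [-0.45  0.41  0.37  1.87 -0.18  0.89  1.26]
```

View pics/c_wp4.png

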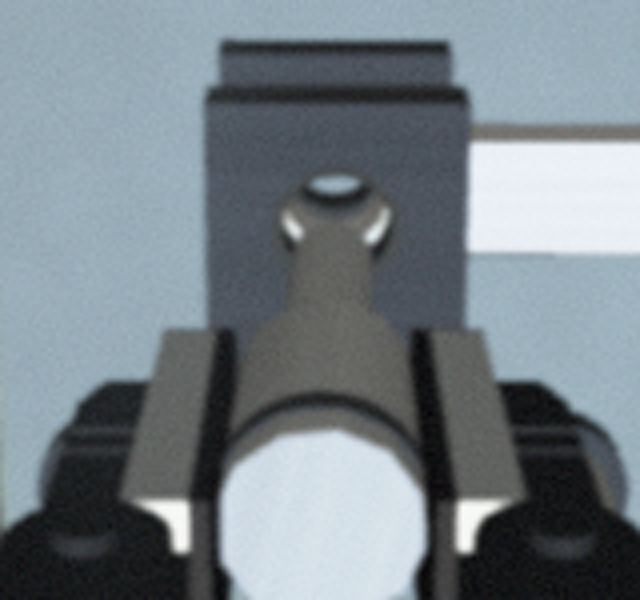

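Run:
```python
from h import *
d=load('wp4'); Tc=np.array(d['T_tool_cam'])
def tool(u,v,x):
    o,r=ray(d,u,v,Tc); return o+r*(x-o[0])/r[0]
print('hole',tool(323.6,256.6,.0774)*1e3, 'hole top edge',tool(323.6,200+175/4-.4,.0774)*1e3)
print('foot far edge', tool(323.4,200+218/4-.4,.067)*1e3)
print('head', tool(240+324/4-.4,200+517/4-.4,-.001)*1e3)
print(atz(d,323.6,256.6,.052,wT(d)))
im=cv2.imread('pics/wp4.png')
cv2.imwrite('pics/c_wp4b.png',cv2.resize(im[236:286,300:350],None,fx=12,fy=12,interpolation=2))
```

```text
hole [77.4         0.70167303 -1.84924334] hole top edge [77.4         0.69187858 -8.91995267]
foot far edge [67.          0.52985964 -6.57940992]
head [-1.         -0.78058018 -3.50976045]
[0.56640186 0.05010492 0.052     ]
```

View pics/c_wp4b.png

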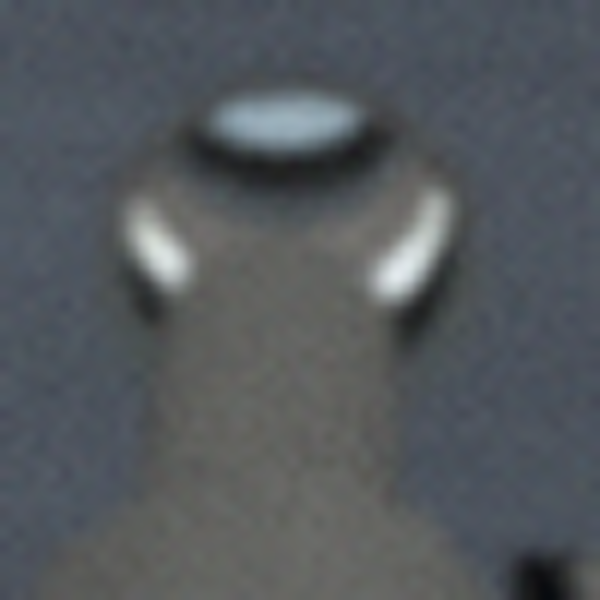

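The foot is centred on the hole to within 1 mm, so I lower it in with a 0.7 mm correction.

>>> {"fn": "jog_arm", "kwargs": {
  "rows": [
    {"xyz": [0.005,0.0003,0.0007],"dr": [0,0,0]},
    {"xyz": [0.01,0.0003,0.0007],"dr": [0,0,0]},
    {"xyz": [0.016,0.0003,0.0007],"dr": [0,0,0]},
    {"xyz": [0.022,0.0003,0.0007],"dr": [0,0,0]},
    {"xyz": [0.022,0.0003,0.0007],"dr": [0,0,0]}
  ]
}}

```text
t: 7.35
tool_pos: [0.5677, 0.0488, 0.1062]
tcp_rot: [0.112, 0.699, -0.112, 0.698]
contact_force: [-0.6, -0.0, -0.2]
gripper_width: 0.189
```

>>> {"fn": "jog_arm", "kwargs": {
  "rows": [
    {"xyz": [0.006,0,0],"dr": [0,0,0]},
    {"xyz": [0.012,0,0],"dr": [0,0,0]},
    {"xyz": [0.017,0,0],"dr": [0,0,0]},
    {"xyz": [0.021,0,0],"dr": [0,0,0]},
    {"xyz": [0.023,0,0],"dr": [0,0,0]},
    {"xyz": [0.023,0,0],"dr": [0,0,0]},
    {"xyz": [0.023,0,0],"dr": [0,0,0]}
  ]
}}

```text
t: 8.22
tool_pos: [0.5684, 0.0489, 0.0842]
tcp_rot: [0.112, 0.698, -0.112, 0.698]
contact_force: [0.7, 0.4, -0.0]
gripper_width: 0.196
```

Run:
```python
from h import *
grab('wrist','wp5'); to((.5663,.0505,.12),71.8)
im=cv2.imread('pics/wp5.png')
cv2.imwrite('pics/c_wp5.png',cv2.resize(im[200:350,220:420],None,fx=4,fy=4,interpolation=2))
```

```text
xyz [-0.0358  0.0009 -0.0024] dr [ 0.    0.02 -0.02] t 8.28 pos [0.5684 0.0489 0.0842] yaw 71.8 tilt 0.03 F [ 0.6  0.6 -1. ] w 16.2 q [-0.43  0.47  0.34  1.9  -0.21  0.81  1.28]
```

View pics/c_wp5.png

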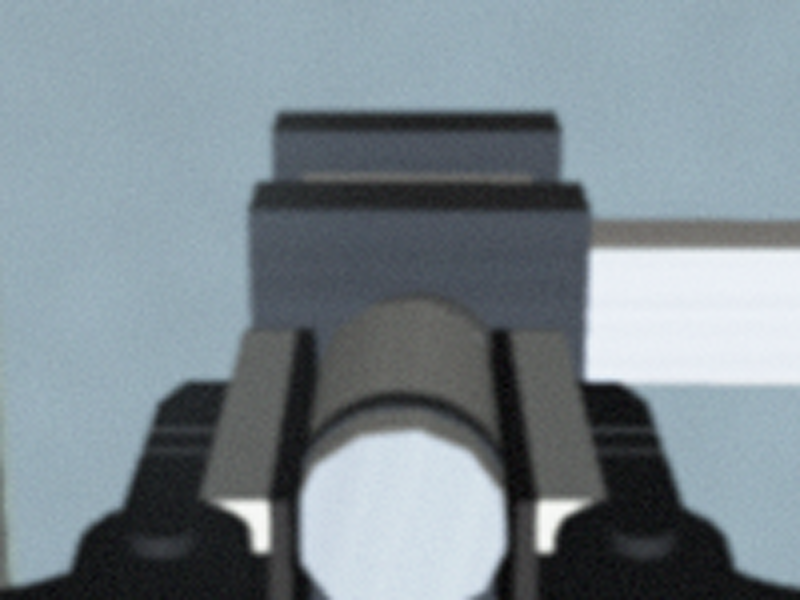

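>>> {"fn": "jog_arm", "kwargs": {
  "rows": [
    {"xyz": [0.001,0,0],"dr": [0,0,0]},
    {"xyz": [0.002,0,0],"dr": [0,0,0]},
    {"xyz": [0.002,0,0],"dr": [0,0,0]}
  ]
}}

```text
t: 8.65
tool_pos: [0.5681, 0.0489, 0.0819]
tcp_rot: [0.112, 0.698, -0.112, 0.698]
contact_force: [0.1, 0.1, -0.4]
gripper_width: 0.195
```

>>> {"fn": "jog_arm", "kwargs": {
  "rows": [
    {"xyz": [0,0,0],"dr": [0,0,0]},
    {"xyz": [0,0,0],"dr": [0,0,0]},
    {"xyz": [0,0,0],"dr": [0,0,0]},
    {"xyz": [0,0,0],"dr": [0,0,0]},
    {"xyz": [-0.03,0,0],"dr": [0,0,0]},
    {"xyz": [-0.07,0,0],"dr": [0,0,0]},
    {"xyz": [-0.12,0,0],"dr": [0,0,0]},
    {"xyz": [-0.12,0,0],"dr": [0,0,0]},
    {"xyz": [-0.12,0,0],"dr": [0,0,0]}
  ],
  "jaw": 0.05
}}

```text
t: 9.78
tool_pos: [0.5678, 0.049, 0.2017]
tcp_rot: [0.112, 0.698, -0.112, 0.698]
contact_force: [-0.2, -0.3, -0.3]
gripper_width: 0.586
```

Run:
```python
from h import *
grab('wrist','wp6'); to((.5017,-.2735,.2),112.6)
```

```text
xyz [ 0.0011 -0.3268  0.0384] dr [-40.8   -0.12   0.  ] t 9.82 pos [0.5673 0.0489 0.2009] yaw 71.8 tilt 0.12 F [-0.3  0.1 -0.8] w 49.9 q [-0.48  0.33  0.39  1.8  -0.14  1.04  1.22]
```

View pics/wp6.png

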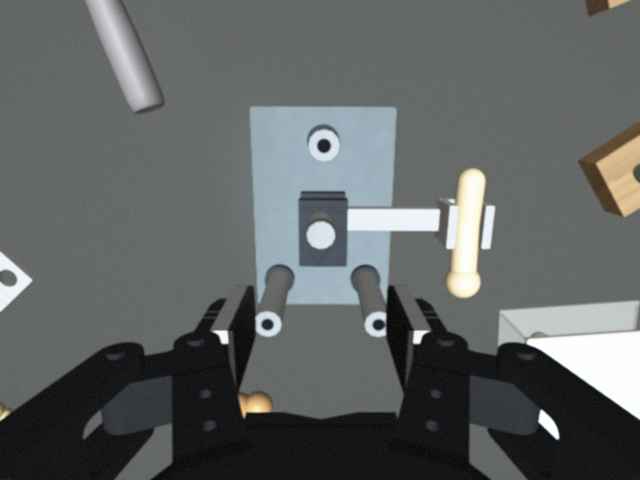

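The pin stands in the fork with its head top at (320.5,234). The three threads are at (323.5,145), (268,324) and (376,324). I'll check the seating and the stand pose in a crop.

Run:
```python
from h import *
im=cv2.imread('pics/wp6.png')
cv2.imwrite('pics/c_wp6.png',cv2.resize(im[185:270,275:375],None,fx=7,fy=7,interpolation=2))
c=lambda x,y:cv2.resize(im[y:y+40,x:x+40],None,fx=7,fy=7,interpolation=2)
cv2.imwrite('pics/c_wp6t.png',np.hstack([c(304,126),c(248,304)]) )
cv2.imwrite('pics/c_wp6u.png',c(356,304))
```

```text
(no output)
```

View pics/c_wp6.png

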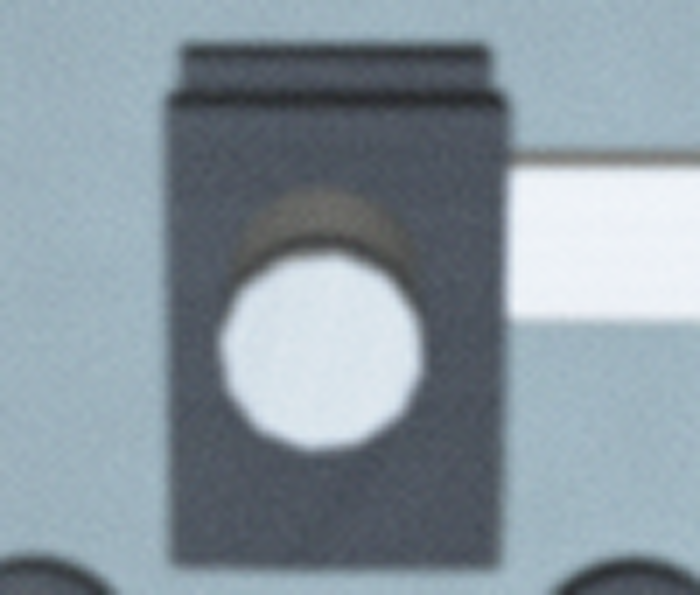

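View pics/c_wp6t.png

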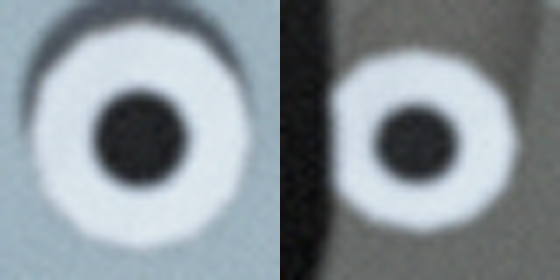

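View pics/c_wp6u.png

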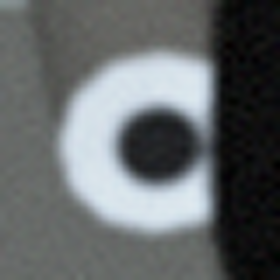

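```bash
cat > st.py <<'E'
from h import *
def stand(d,px):
    T=wT(d); P=[atz(d,*p,.092,T)[:2] for p in px]; return fit(HOL,P)
E
python3 - <<'E'
from st import *
d=load('wp6'); T=wT(d)
x,a,r=stand(d,[(378,324.3),(267,324.1),(323.57,145.1)]); print('stand',x,np.degrees(a),r*1e3)
c=atz(d,320.6,234.6,.082,T); print('head top',c)
D=down(71.8)
for z in(.052,.055,.06): 
    e=atz(d,320.6,211.4,z,T); print(z,e,'center',e+D[:,2]*.009)
print('expected row of far edge if home', [proj(d,np.array([c[0],c[1],z])-D[:,2]*.009,T) for z in (.052,.055,.06)])
E
```

```text
stand [0.56653982 0.05000039] -18.42930829373295 [[-0.29618769 -0.1685378 ]
 [-0.01438213  0.22397857]
 [ 0.31056982 -0.05544076]]
head top [0.56552317 0.0488507  0.082     ]
0.052 [0.55770653 0.05140658 0.052     ] center [0.56625628 0.04859557 0.052     ]
0.055 [0.55710836 0.05160533 0.055     ] center [0.56565811 0.04879431 0.055     ]
0.06 [0.55611142 0.05193657 0.06      ] center [0.56466117 0.04912555 0.06      ]
expected row of far edge if home [(np.float64(320.61918470173026), np.float64(210.28184549181333)), (np.float64(320.6168692069538), np.float64(211.18766825393348)), (np.float64(320.6128970677128), np.float64(212.74157119315734))]
```

The head sits 1.5 mm from the fork axis in plan, and the head's base line matches the fully home position. Next, the cover.

>>> {"fn": "jog_arm", "kwargs": {
  "rows": [
    {"xyz": [0,-0.327,0.038],"dr": [-40.8,0,0]},
    {"xyz": [0,-0.327,0.038],"dr": [-40.8,0,0]},
    {"xyz": [0,-0.327,0.038],"dr": [-40.8,0,0]},
    {"xyz": [0,-0.327,0.038],"dr": [-40.8,0,0]},
    {"xyz": [0,-0.327,0.038],"dr": [-40.8,0,0]},
    {"xyz": [0,-0.327,0.038],"dr": [-40.8,0,0]},
    {"xyz": [0,-0.327,0.038],"dr": [-40.8,0,0]},
    {"xyz": [0,-0.327,0.038],"dr": [-40.8,0,0]},
    {"xyz": [0,-0.327,0.038],"dr": [-40.8,0,0]},
    {"xyz": [0,-0.327,0.038],"dr": [-40.8,0,0]}
  ]
}}

```text
t: 11.08
tool_pos: [0.5027, -0.2722, 0.2018]
tcp_rot: [-0.139, 0.693, 0.14, 0.693]
contact_force: [-0.4, 0.2, -0.4]
gripper_width: 0.583
```

Run:
```python
from h import *
grab('wrist','wc1'); to((.5017,-.2735,.2),112.6)
```

```text
xyz [ 0.0019 -0.0006 -0.0012] dr [ 0.11  0.01 -0.03] t 11.12 pos [ 0.5026 -0.2725  0.2019] yaw 112.71 tilt 0.03 F [-0.2 -0.5  0.7] w 49.8 q [ 0.09  0.33  0.41  1.8  -0.15  1.04  2.53]
```

View pics/wc1.png

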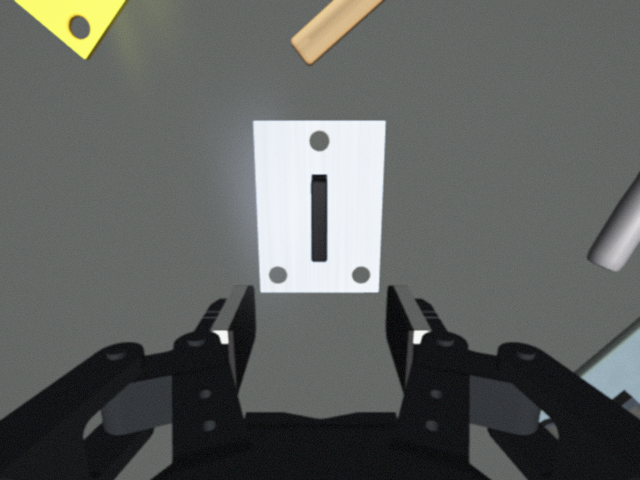

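The cover is the grey plate, with its lone hole at (319,141), paired holes at (278,275) and (361,275), and the handle bar around (319,221). The yellow look-alike is at the top left.

Run:
```python
from h import *
im=cv2.imread('pics/wc1.png')
cv2.imwrite('pics/c_wc1.png',cv2.resize(im[115:295,250:390],None,fx=3.3,fy=3.3,interpolation=2))
g=cv2.GaussianBlur(im,(3,3),0).astype(int).min(2)
for n,(x,y) in dict(h0=(361,275),h1=(278,275),h2=(319,141)).items():
    w=(g[y-14:y+15,x-14:x+15]<150).astype(np.uint8); k,l,s,c=cv2.connectedComponentsWithStats(w); i=l[14,14]; print(n,c[i]+[x-14,y-14],s[i]);
y0,y1,x0,x1=170,268,300,340
w=(g[y0:y1,x0:x1]<90); ys,xs=np.nonzero(w); print(xs.min()+x0,xs.max()+x0,ys.min()+y0,ys.max()+y0)
```

```text
h0 [360.6492891  274.51184834] [  6   6  17  16 211]
h1 [277.54854369 274.66019417] [  6   6  17  16 206]
h2 [318.92439863 140.62199313] [  5   4  19  20 291]
312 326 175 260
```

View pics/c_wc1.png

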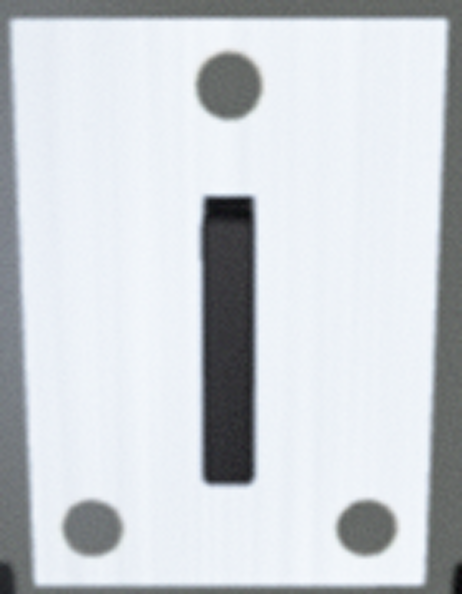

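Run:
```python
from h import *
d=load('wc1');T=wT(d)
P=[atz(d,*p,.005,T)[:2] for p in [(360.65,274.5),(277.55,274.65),(318.9,140.6)]]
x,a,r=fit(HOL,P); print(x,np.degrees(a),r*1e3)
a1=atz(d,319,180.5,.045,T);a2=atz(d,319,261,.045,T); print('bar',(a1+a2)/2,np.linalg.norm(a1-a2))
to((*x,.036),90+np.degrees(a),True)
```

```text
[ 0.5017446  -0.27506446] 22.741410364159474 [[-0.20214406 -0.33173837]
 [-0.29823628  0.09558319]
 [ 0.50038035  0.23615518]]
bar [ 0.50158599 -0.27497934  0.045     ] 0.05817272384415491
xyz [ 0.1599 -0.0021 -0.0018] dr [-0.03  0.01 -0.03] t 11.12 pos [ 0.5026 -0.2725  0.2019] yaw 112.71 tilt 0.03 F [-0.2 -0.5  0.7] w 49.8 q [ 0.09  0.33  0.41  1.8  -0.15  1.04  2.53]
```

>>> {"fn": "jog_arm", "kwargs": {
  "rows": [
    {"xyz": [0.04,-0.002,-0.0018],"dr": [0,0,0]},
    {"xyz": [0.08,-0.002,-0.0018],"dr": [0,0,0]},
    {"xyz": [0.1,-0.002,-0.0018],"dr": [0,0,0]},
    {"xyz": [0.1,-0.002,-0.0018],"dr": [0,0,0]},
    {"xyz": [0.1,-0.002,-0.0018],"dr": [0,0,0]},
    {"xyz": [0.1,-0.002,-0.0018],"dr": [0,0,0]}
  ]
}}

```text
t: 11.88
tool_pos: [0.5022, -0.2765, 0.1033]
tcp_rot: [-0.139, 0.693, 0.138, 0.694]
contact_force: [0.7, -0.2, -0.4]
gripper_width: 0.583
```

Run:
```python
from h import *
to((.5017,-.275,.036),112.74,True)
```

```text
xyz [ 0.0613  0.0017 -0.    ] dr [-0.13  0.11  0.1 ] t 11.88 pos [ 0.5022 -0.2765  0.1033] yaw 112.61 tilt 0.15 F [ 0.7 -0.2 -0.4] w 49.7 q [ 0.13  0.45  0.38  1.88 -0.22  0.84  2.58]
```

>>> {"fn": "jog_arm", "kwargs": {
  "rows": [
    {"xyz": [0.02,0.0012,0],"dr": [0,0,0]},
    {"xyz": [0.04,0.0012,0],"dr": [0,0,0]},
    {"xyz": [0.055,0.0012,0],"dr": [0,0,0]},
    {"xyz": [0.0613,0.0012,0],"dr": [0,0,0]},
    {"xyz": [0.0613,0.0012,0],"dr": [0,0,0]},
    {"xyz": [0.0613,0.0012,0],"dr": [0,0,0]}
  ]
}}

```text
t: 12.62
tool_pos: [0.5013, -0.2753, 0.0413]
tcp_rot: [-0.139, 0.693, 0.138, 0.694]
contact_force: [-0.6, 0.8, 0.0]
gripper_width: 0.583
```

Run:
```python
from h import *
to((.5017,-.275,.036),112.74,True); grab('wrist','wc2')
```

```text
xyz [-0.0007  0.0002  0.0005] dr [-0.14  0.05  0.05] t 12.62 pos [ 0.5013 -0.2753  0.0413] yaw 112.6 tilt 0.07 F [-0.6  0.8  0. ] w 49.8 q [ 0.16  0.54  0.34  1.92 -0.26  0.73  2.62]
```

View pics/wc2.png

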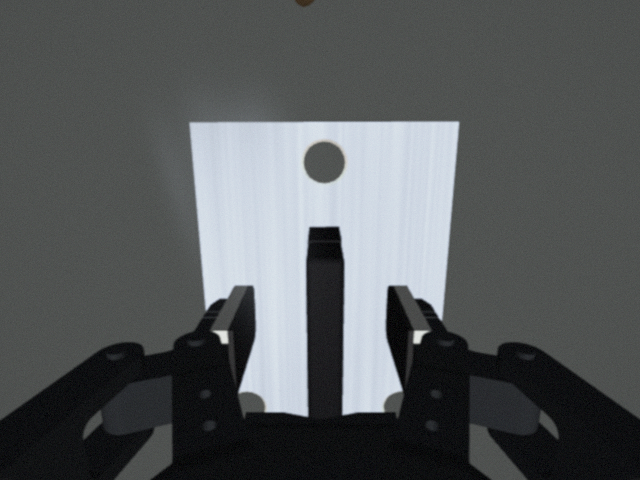

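The bar at x≈325 lies between the pads (245 and 397), so I close.

>>> {"fn": "jog_arm", "kwargs": {
  "rows": [
    {"xyz": [0,0,0],"dr": [0,0,0]},
    {"xyz": [0,0,0],"dr": [0,0,0]},
    {"xyz": [0,0,0],"dr": [0,0,0]},
    {"xyz": [0,0,0],"dr": [0,0,0]},
    {"xyz": [0,0,0],"dr": [0,0,0]},
    {"xyz": [0,0,0],"dr": [0,0,0]},
    {"xyz": [0,0,0],"dr": [0,0,0]}
  ],
  "jaw": 0.0,
  "force": 90
}}

```text
t: 13.55
tool_pos: [0.501, -0.2751, 0.0411]
tcp_rot: [-0.139, 0.693, 0.139, 0.694]
contact_force: [-0.7, 1.0, 5.1]
gripper_width: 0.121
```

>>> {"fn": "jog_arm", "kwargs": {
  "rows": [
    {"xyz": [-0.01,0,0],"dr": [0,0,0]},
    {"xyz": [-0.03,0,0],"dr": [0,0,0]},
    {"xyz": [-0.06,0,0],"dr": [0,0,0]},
    {"xyz": [-0.1,0,0],"dr": [0,0,0]},
    {"xyz": [-0.14,0,0],"dr": [0,0,0]},
    {"xyz": [-0.16,0,0],"dr": [0,0,0]},
    {"xyz": [-0.16,0,0],"dr": [0,0,0]},
    {"xyz": [-0.16,0,0],"dr": [0,0,0]}
  ]
}}

```text
t: 14.55
tool_pos: [0.4999, -0.2745, 0.1993]
tcp_rot: [-0.138, 0.694, 0.139, 0.693]
contact_force: [0.3, -0.1, -3.0]
gripper_width: 0.122
```

Run:
```python
from h import *
to((.5666,.0502,.195),71.7);grab('wrist','wc3')
```

```text
xyz [0.0045 0.2741 0.1864] dr [40.91 -0.14 -0.07] t 14.55 pos [ 0.4999 -0.2745  0.1993] yaw 112.61 tilt 0.15 F [ 0.3 -0.1 -3. ] w 10.4 q [ 0.09  0.33  0.42  1.8  -0.15  1.04  2.53]
```

View pics/wc3.png

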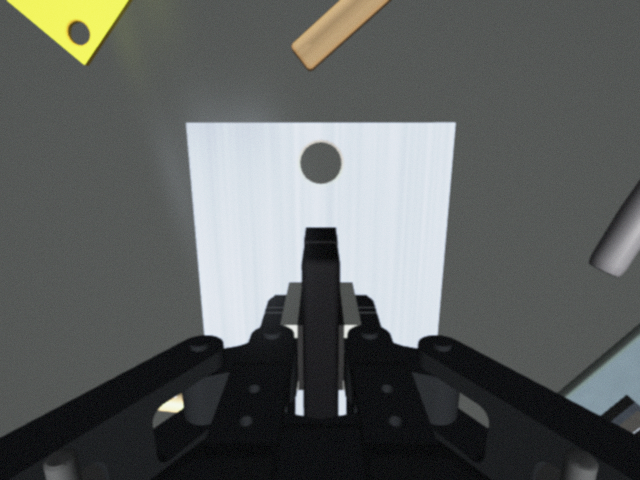

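Run:
```python
from h import *
d=load('wc3'); im=cv2.imread('pics/wc3.png'); Tc=np.array(d['T_tool_cam'])
g=cv2.GaussianBlur(im,(3,3),0).astype(int).min(2)
x,y=321,162; q=35
w=(g[y-q:y+q,x-q:x+q]<150).astype(np.uint8); k,l,s,c=cv2.connectedComponentsWithStats(w); i=l[q,q]; print('h2',c[i]+[x-q,y-q],s[i])
h=c[i]+[x-q,y-q]
def tool(u,v,x):
    o,r=ray(d,u,v,Tc); return (o+r*(x-o[0])/r[0])*1e3
print(tool(*h,.036),tool(*h,.041))
# top edge: sub-pixel row at columns, left/right edges
for cx in (200,250,300,400,440): 
    col=g[105:140,cx]; print(cx,105+np.argmax(np.diff(col)),end=' ')
for r in (140,200,250,300):
    L=np.argmax(np.diff(g[r,150:260]))+150.5; Rr=np.argmin(np.diff(g[r,390:500]))+390.5; print(r,L,Rr)
    print(tool(L,r,.036)[1:],tool(Rr,r,.036)[1:])
print(tool(187,122.5,.036),tool(456,122.5,.036))
```

```text
h2 [320.48564955 162.39501511] [  15   15   40   42 1324]
[ 36.          -1.08502016 -53.79906331] [ 41.          -1.08759494 -53.36858555]
200 122 250 122 300 122 400 121 440 121 140 186.5 453.5
[-50.95470285 -62.06564633] [ 48.40531112 -61.98782127]
200 192.5 448.5
[-50.65382478 -39.45993937] [ 48.445978   -39.39558712]
250 196.5 444.5
[-50.7847299  -19.18418263] [ 48.54917128 -19.13160801]
300 200.5 440.5
[-50.92504562   2.54917041] [48.65978266  2.58905829]
[ 36.         -50.20967698 -68.33254928] [ 36.          48.77712531 -68.25134182]
```

The cover is held firmly, with its lone hole at (320.5,162.4). The plate sits square to the tool, about −1 mm in y and +1.3 mm in z. Next I go above the stand.

>>> {"fn": "jog_arm", "kwargs": {
  "rows": [
    {"xyz": [0,0.03,0.02],"dr": [5,0,0]},
    {"xyz": [0,0.07,0.048],"dr": [10,0,0]},
    {"xyz": [0,0.11,0.075],"dr": [16,0,0]},
    {"xyz": [0,0.15,0.102],"dr": [22,0,0]},
    {"xyz": [0,0.19,0.129],"dr": [28,0,0]},
    {"xyz": [0,0.23,0.156],"dr": [34,0,0]},
    {"xyz": [0,0.26,0.177],"dr": [39,0,0]},
    {"xyz": [0,0.2755,0.185],"dr": [41,0,0]},
    {"xyz": [0,0.2755,0.185],"dr": [41,0,0]},
    {"xyz": [0,0.2755,0.185],"dr": [41,0,0]}
  ]
}}

```text
t: 15.85
tool_pos: [0.5652, 0.0488, 0.1999]
tcp_rot: [0.113, 0.698, -0.114, 0.697]
contact_force: [-0.2, 0.1, -3.8]
gripper_width: 0.122
```

>>> {"fn": "jog_arm", "kwargs": {
  "rows": [
    {"xyz": [0,0,0],"dr": [0,0,0]},
    {"xyz": [0,0,0],"dr": [0,0,0]},
    {"xyz": [0,0,0],"dr": [0,0,0]}
  ]
}}

```text
t: 16.23
tool_pos: [0.5657, 0.0499, 0.2008]
tcp_rot: [0.113, 0.698, -0.113, 0.698]
contact_force: [-0.1, 0.3, -3.4]
gripper_width: 0.129
```

Run:
```python
from h import *
to((.5657,.0516,.148),71.6);grab('wrist','wc4');grab('top','tc4')
im=cv2.imread('pics/tc4.png')
cv2.imwrite('pics/c_tc4.png',cv2.resize(im[150:300,220:380],None,fx=4,fy=4,interpolation=2))
```

```text
xyz [ 0.0528  0.0016 -0.0006] dr [-0.04  0.01 -0.01] t 16.23 pos [0.5657 0.0499 0.2008] yaw 71.56 tilt 0.02 F [-0.1  0.3 -3.4] w 11.0 q [-0.49  0.32  0.41  1.81 -0.15  1.04  1.22]
```

View pics/wc4.png

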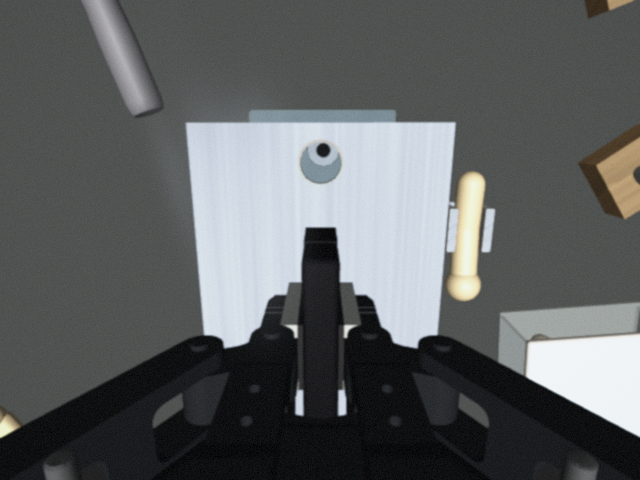

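View pics/c_tc4.png

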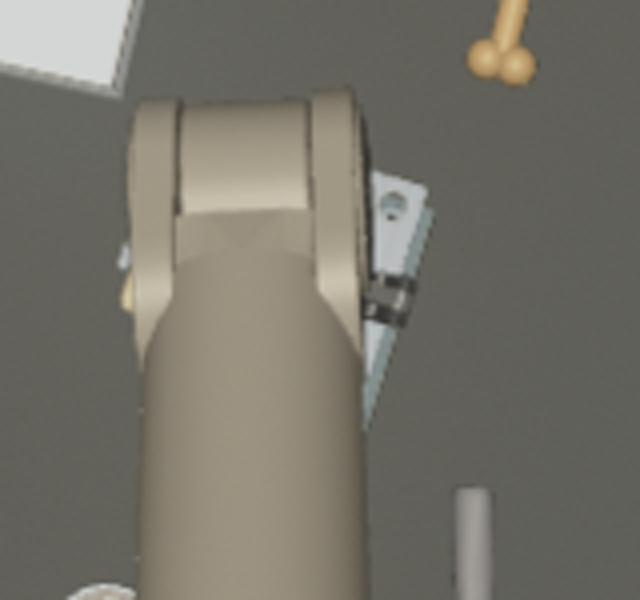

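Seen from the wrist, thread2 shows through the lone hole at (323,150). The top camera sees thread1 through hole1. I'll compute the residuals.

Run:
```python
from h import *
d=load('wc4'); im=cv2.imread('pics/wc4.png'); Tc=np.array(d['T_tool_cam'])
cv2.imwrite('pics/c_wc4.png',cv2.resize(im[130:195,290:355],None,fx=9,fy=9,interpolation=2))
def tool(u,v,x):
    o,r=ray(d,u,v,Tc); return (o+r*(x-o[0])/r[0])*1e3
print('th2',tool(322.8,149.8,.2008-.092)); 
# top view: thread1 and hole1
t=load('tc4'); im=cv2.imread('pics/tc4.png')
cv2.imwrite('pics/c_tc4b.png',cv2.resize(im[190:215,305:330],None,fx=24,fy=24,interpolation=2))
```

```text
th2 [108.8          0.39801665 -53.59587248]
```

View pics/c_wc4.png

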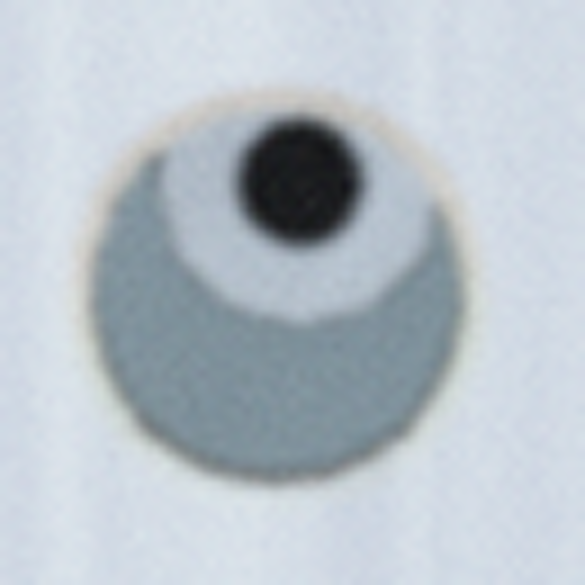

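View pics/c_tc4b.png

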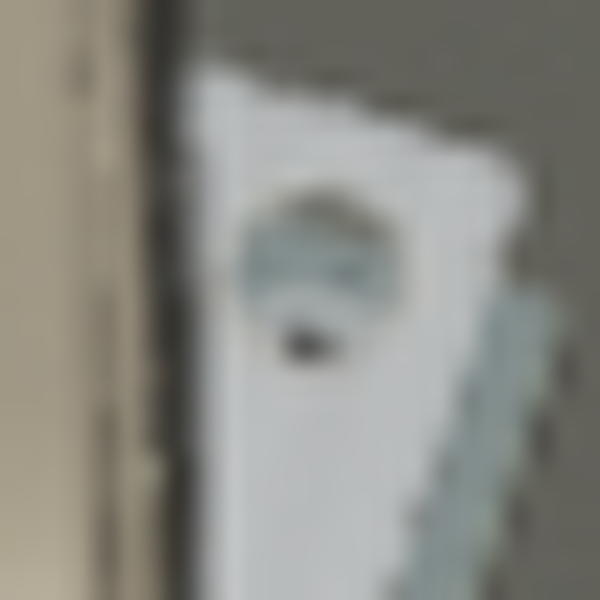

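>>> {"fn": "jog_arm", "kwargs": {
  "rows": [
    {"xyz": [0.012,0.0015,-0.0003],"dr": [0,0,0]},
    {"xyz": [0.026,0.0015,-0.0003],"dr": [0,0,0]},
    {"xyz": [0.038,0.0015,-0.0003],"dr": [0,0,0]},
    {"xyz": [0.047,0.0015,-0.0003],"dr": [0,0,0]},
    {"xyz": [0.052,0.0015,-0.0003],"dr": [0,0,0]},
    {"xyz": [0.052,0.0015,-0.0003],"dr": [0,0,0]},
    {"xyz": [0.052,0.0015,-0.0003],"dr": [0,0,0]},
    {"xyz": [0.052,0.0015,-0.0003],"dr": [0,0,0]},
    {"xyz": [0.052,0.0015,-0.0003],"dr": [0,0,0]},
    {"xyz": [0.052,0.0015,-0.0003],"dr": [0,0,0]}
  ]
}}

```text
t: 17.58
tool_pos: [0.566, 0.0519, 0.1489]
tcp_rot: [0.113, 0.698, -0.113, 0.698]
contact_force: [0.1, -1.0, -3.0]
gripper_width: 0.12
```

Run:
```python
from h import *
to((.5657,.0516,.148),71.6);grab('wrist','wc5');grab('top','tc5');grab('scene','sc5')
c=lambda im,x,y,w,k:cv2.resize(im[y:y+w,x:x+w],None,fx=k,fy=k,interpolation=2)
cv2.imwrite('pics/c_wc5.png',c(cv2.imread('pics/wc5.png'),290,130,65,9))
cv2.imwrite('pics/c_tc5.png',c(cv2.imread('pics/tc5.png'),300,185,30,20))
cv2.imwrite('pics/c_sc5.png',c(cv2.imread('pics/sc5.png'),280,220,90,6.6))
```

```text
xyz [ 0.0009 -0.0004 -0.0002] dr [ 0.    0.01 -0.02] t 17.57 pos [0.566  0.0519 0.1489] yaw 71.6 tilt 0.02 F [ 0.1 -1.  -3. ] w 10.3 q [-0.48  0.38  0.39  1.86 -0.18  0.93  1.24]
```

View pics/c_wc5.png

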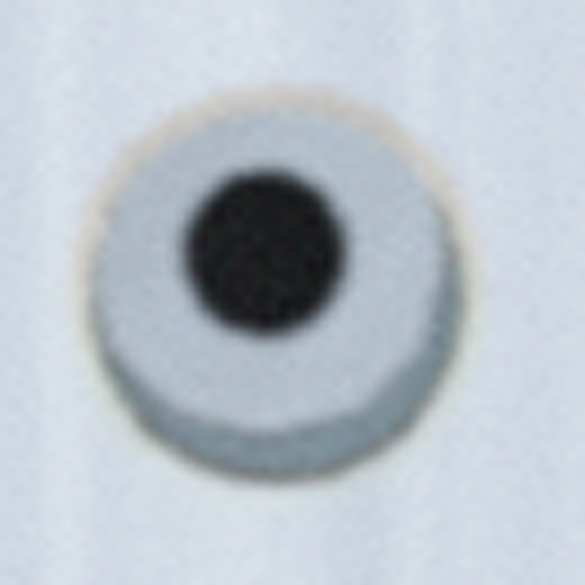

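View pics/c_tc5.png

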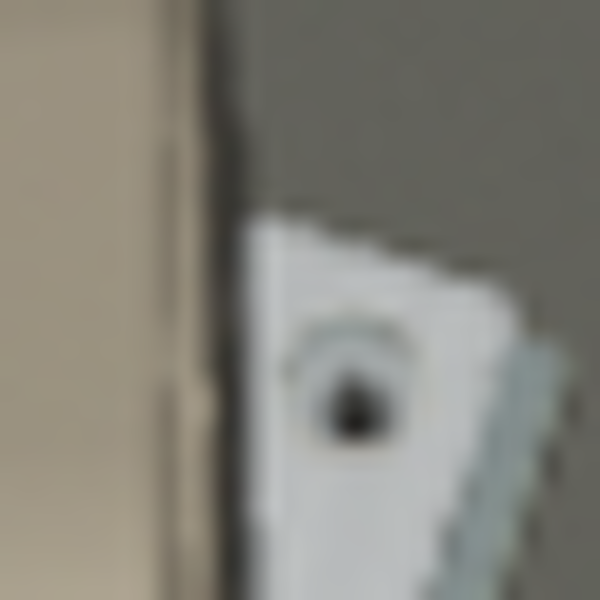

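View pics/c_sc5.png

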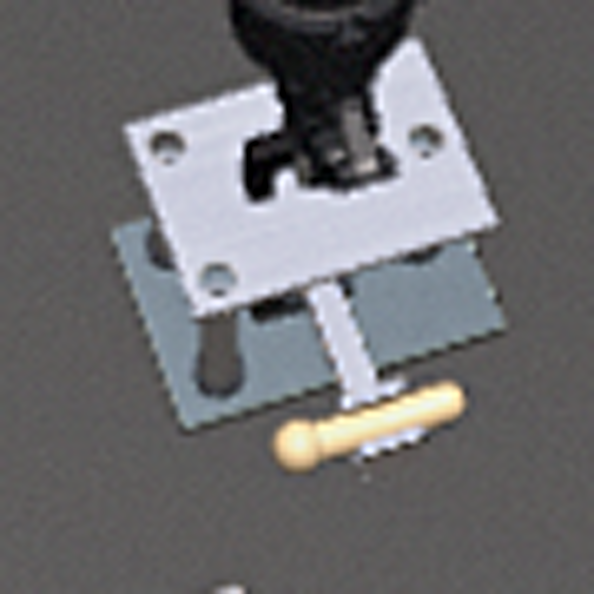

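```bash
python3 - <<'E'
from h import *
d=load('wc5'); im=cv2.imread('pics/wc5.png'); Tc=np.array(d['T_tool_cam'])
def tool(u,v,x):
    o,r=ray(d,u,v,Tc); return (o+r*(x-o[0])/r[0])*1e3
z=.1489
print('th2',tool(319.0,157.6,z-.092),'hole2 top',tool(320.5,162.4,.036))
t=load('tc5'); f=lambda x,y:(300+(x+.5)/20-.5,185+(y+.5)/20-.5)
print('th1',atz(t,*f(353,411),.092))
for p in [(351,378),(350,383)]: print('h1',atz(t,*f(*p),.113))
# predicted hole1 from tool pose with camera offset cover and with centred cover
o=d['o'];T=toolT(o)
for off in((-.0011,.0013),(0,.0003)):
  for h in HOL:
    q=T@np.array([.041,off[0]+h[1],off[1]+h[0],1]); print(off,h,q[:3],'top px',proj(t,q[:3]+[0,0,.005]))
E
python3 - <<'E'
import cv2,numpy as np
a=cv2.imread('pics/tc5.png')[195:212,310:325]
print(a.min(2))
E
```

```text
th2 [ 56.9         -1.47055329 -53.25647213] hole2 top [ 36.          -0.80969981 -53.04523135]
th1 [0.60885638 0.00065787 0.092     ]
h1 [0.61015164 0.0006524  0.113     ]
h1 [0.60957898 0.00077692 0.113     ]
(-0.0011, 0.0013) (0.055, 0.035) [0.63013529 0.06634437 0.10787177] top px (np.float64(288.2450635083182), np.float64(195.28806304294721))
(-0.0011, 0.0013) (0.055, -0.035) [ 6.08042807e-01 -7.79245720e-05  1.07852931e-01] top px (np.float64(317.4111916878596), np.float64(204.34372835535163))
(-0.0011, 0.0013) (-0.055, 0) [0.51471115 0.06784999 0.10783841] top px (np.float64(288.32501606695007), np.float64(245.6467398523346))
(0, 0.0003) (0.055, 0.035) [0.62953357 0.06770376 0.10787185] top px (np.float64(287.6556446259543), np.float64(195.56018466340038))
(0, 0.0003) (0.055, -0.035) [0.60744108 0.00128146 0.10785301] top px (np.float64(316.8216624603205), np.float64(204.6164093156871))
(0, 0.0003) (-0.055, 0) [0.51410943 0.06920938 0.10783849] top px (np.float64(287.73240912261394), np.float64(245.9214756417217))
[[ 68  49  77 107  92  91  90  91  91  91  91  90  91  91  91]

[... 308 characters left out ...]
2 173]
 [ 79  58 123 182 177 156 147 147 144 144 172 183 185 183 180]
 [ 79  51 120 179 167 151 158 160 158 152 159 183 185 183 178]
 [ 80  49 120 173 150 163 158 136 153 163 166 181 183 180 163]
 [101  47 120 178 165 162 134  80 104 142 169 180 183 180 163]
 [108  50 118 179 171 156 108  50  65 120 170 181 184 178 149]
 [ 96  49 117 180 177 162 119  49  70 128 174 184 184 176 134]
 [ 89  51 117 181 183 176 164 151 154 169 183 184 182 168 129]
 [ 90  51 118 182 184 185 184 180 180 182 185 185 179 149 130]
 [ 92  49 119 183 184 187 185 182 182 184 184 185 175 129 131]
 [ 94  50 121 184 184 187 184 183 182 185 185 181 163 129 132]
 [ 97  50 104 170 186 186 184 183 183 185 185 175 132 131 133]]
```

Residuals are about 0.7 mm (wrist, hole2) and 1 mm (top, hole1), which is inside the 4 mm limit. One small correction, then settle.

>>> {"fn": "jog_arm", "kwargs": {
  "rows": [
    {"xyz": [0.001,-0.0005,-0.0004],"dr": [0,0,0]},
    {"xyz": [0.001,-0.0005,-0.0004],"dr": [0,0,0]},
    {"xyz": [0.001,-0.0005,-0.0004],"dr": [0,0,0]},
    {"xyz": [0.001,-0.0005,-0.0004],"dr": [0,0,0]},
    {"xyz": [0.001,-0.0005,-0.0004],"dr": [0,0,0]},
    {"xyz": [0.001,-0.0005,-0.0004],"dr": [0,0,0]},
    {"xyz": [0.001,-0.0005,-0.0004],"dr": [0,0,0]},
    {"xyz": [0.001,-0.0005,-0.0004],"dr": [0,0,0]}
  ]
}}

```text
t: 18.73
tool_pos: [0.5654, 0.0516, 0.1477]
tcp_rot: [0.113, 0.698, -0.113, 0.698]
contact_force: [0.9, -0.2, -1.7]
gripper_width: 0.125
```

Run:
```python
from h import *
to((.5657,.0516,.148),71.6);grab('wrist','wc6');grab('top','tc6');grab('scene','sc6');to((.5657,.0516,.148),71.6)
c=lambda n,x,y,w,k:cv2.resize(cv2.imread(f'pics/{n}.png')[y:y+w,x:x+w],(400,400),interpolation=2)
cv2.imwrite('pics/c_6.png',np.hstack([c('wc6',290,130,65,6),c('tc6',300,185,30,13)]))
cv2.imwrite('pics/c_sc6.png',cv2.resize(cv2.imread('pics/sc6.png')[225:280,290:365],None,fx=10,fy=10,interpolation=2))
```

```text
xyz [-0.0003  0.0001  0.0003] dr [-0.    0.   -0.01] t 18.73 pos [0.5654 0.0516 0.1477] yaw 71.6 tilt 0.01 F [ 0.9 -0.2 -1.7] w 10.7 q [-0.48  0.38  0.39  1.86 -0.18  0.93  1.24]
xyz [-0.0003  0.0001  0.0003] dr [ 0.   -0.   -0.01] t 18.88 pos [0.5654 0.0516 0.1477] yaw 71.6 tilt 0.01 F [-0.4  0.  -2.7] w 10.7 q [-0.48  0.38  0.39  1.86 -0.18  0.93  1.24]
```

View pics/c_6.png

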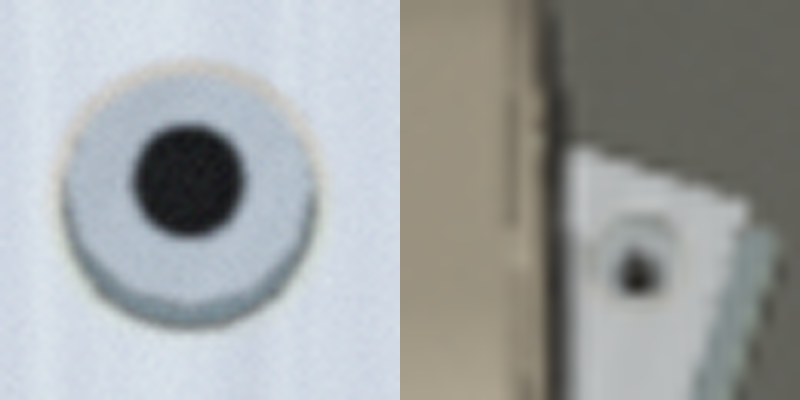

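View pics/c_sc6.png

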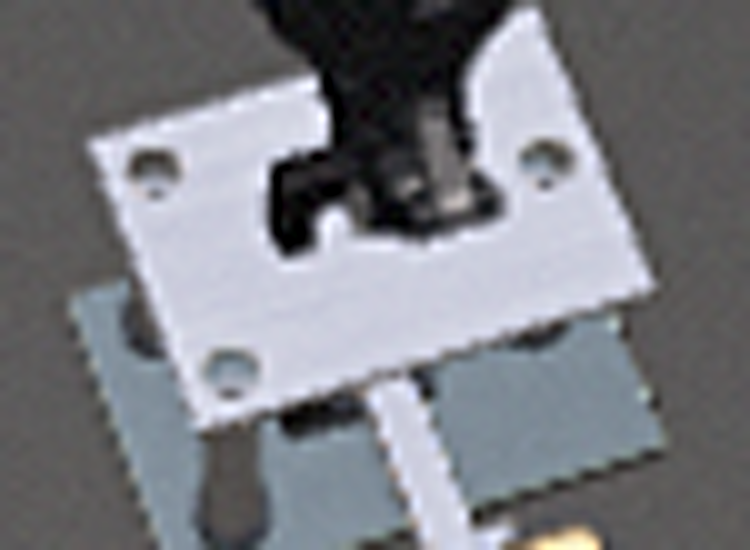

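In the wrist view thread2 is whole and centred in hole2, and in the top view thread1 is whole in hole1. In the scene view all three threads peek at the same spot of their holes, so the yaw is right. The arm is still, so I hand in.

Run:
```python
from plant import job_done, observe
print(job_done());
```

```text
the job is handed in; nothing more can be done
None
```

I put the longer pin into the fork and let go of it. I then handed in at about t = 19 s of the 69 s allowed, holding the cover by its handle over the pillars. `job_done` gave no verdict, so everything below is my own measurement.

**Longer pin**
- It was the pin nearer the robot. Its head stands higher above its rest, matching a head top at 72 mm.
- I released it with the head's underside worked out to be about 0.7 mm above the lug. A picture afterwards showed the head about 1.5 mm from the fork axis in plan.
- That picture alone could only tell the head height to a few millimetres. I could not look again because the cover now hides the pin.

**Cover plate**
- It is held level (tool tilt 0.01°) and still. The underside works out to about 107 mm above the bench, roughly 15 mm above the pillar tops, and its weight is the only force on the wrist.
- Before the last correction of about 0.6 mm, hole2 was about 0.7 mm from its thread in the wrist view, and hole1 about 1 mm from its thread in the top view. I did not recompute these afterwards.
- In the final pictures thread2 shows whole and centred in hole2, and thread1 shows whole in hole1. The top view of hole0 is blocked by the arm. In the scene view its thread sits at the same spot in its hole as the other two.

**Disagreement between cameras:** the three cameras' stand positions differed by up to about 2 mm and 0.4°. That is within their stated calibration, so I aligned the cover using pictures that showed hole and thread together.

I touched neither the shorter pin nor any other item on the bench.

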